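# Surface reading of a chilled serving stone

## Task

Set the small chilled serving stone down flat on its wooden carrier, between the four steel corner stops, and let go of it. Then take the surface thermometer out of its stand and hold it upright with the sprung tip inside the ring on the stone, pressed lightly so that the tip is about half way in. The program finishes while still holding the thermometer there for the reading; never lean hard on the stone, do not let the stone drop, and leave the other things on the worktop where they are.

Things in the scene. Friction and masses are not known exactly. Their poses are not given: they have to be found in the camera images.
- stone: grey stone slab, 56 (its x) x 100 (its y) x 20 mm high, about 0.3 kg, loose, lying flat on the bare worktop left or right of the carrier; origin: centre of its underside, z up. A thin dark metal ring, 31 mm across, is let into its top round the centre. Grip it across its 56 mm width. Either end may point either way on the carrier
- stone_ring (a point): centre of the ring, on the stone's top face, 20 mm above the stone's underside
- carrier: wooden serving board, 120 (its x) x 210 (its y) mm, fixed to the worktop, its wood 16 mm high, with a stainless plate 84 x 150 mm let into it and four bent steel corner stops for the stone (100 mm side along the board's y); origin: centre of the board's underside, z up. The seated stone's origin lies at (0, 0, 18 mm) of the carrier
- seat (a point): centre of the place for the stone, on the plate's top, 18 mm above the worktop. The L-shaped stops have upright faces at x = +-31 and y = +-53 mm (3 mm play each side), 6.5 mm high, then flare outward about 5 mm as a lead-in, top 12.5 mm above the plate. They cover the long sides only 41 to 55 mm from the middle: the middle 80 mm is open for fingers
- stand: stand of the thermometer, fixed to the worktop on the other side of the carrier from the stone: steel base 80 (x) x 92 (y) mm, steel bridge 64 x 80 mm with its top 72 mm above the worktop, on it a black socket block 46 (x) x 58 (y) mm, open upward, its top at 96 mm; origin: centre of the base's underside, z up
- probe: surface thermometer, loose, 0.13 kg, upright in the socket, axes along the stand's; origin: centre of the handle's foot, z up along the tool, in the stand 72 mm above the worktop. Handle 24 (its x) x 36 (its y) mm, 105 mm high; the socket holds its lower 24 mm with 1.7 mm play each side. A thin stem below it ends in the tip: lift at least 90 mm to clear the socket
- probe_grip (a point): where to grip the thermometer: on the handle's axis, 80 mm above its foot (25 mm below its top), in the black rubber sleeve that covers its upper 46 mm; grip across the 24 mm thickness (the tool's x)
- probe_tip (a joint): the sprung tip of the thermometer: how far it is pushed in, m; 0 = fully out, 0.012 = fully in (stop). It starts to move at 1 N and takes 0.3 N more for each mm (2.8 N at 6 mm)
- tip_face (a point): centre of the flat steel contact face of the tip, 12 mm across; with the tip fully out it lies on the handle's axis 60 mm below the handle's foot
- pepper_mill: bystander: wooden pepper mill, 58 mm across, 160 mm high, behind the carrier; origin under its centre
- spice_jar_a: bystander: glass spice jar with pale cap, 44 mm across, 109 mm high, behind the carrier; origin under its centre
- spice_jar_b: bystander: spice jar with red cap, 46 mm across, 109 mm high, behind the carrier; origin under its centre
- bowl: bystander: porcelain bowl, 100 mm across, 48 mm high, behind to the left; origin under its centre
- spoon: bystander: metal spoon, 199 x 41 x 16 mm, lying behind to the right; origin under its centre
- jar: bystander: squat jar with a broad screw lid, 59 mm across, 86 mm high, far right; origin under its centre
Mind the look-alikes: they are no part of the job. What is shaped like the probe but blue is not meant.

How it is judged (in metres and radians):
On the way, in this order (a step that is already met when the one before it is completed fails the run):
1. the stone lies flat on the carrier between the four stops and has been let go (x of stone in the frame of carrier between -0.005 and 0.005 m and y of stone in the frame of carrier between -0.005 and 0.005 m and z of stone in the frame of carrier between 0.014 and 0.0205 m and angle between the y axis of stone and the y axis of carrier, either way round below 0.12 rad and angle between stone's own z axis and vertical below 0.05 rad and linear speed of stone below 0.02 m/s and contact force between each of the arm, the fingers and stone below 0.1 N), for 0.3 s.
2. the thermometer is held in the fingers, clear of its stand (height (world z) of probe above 0.145 m and contact force between the fingers and probe above 1 N and contact force between probe and stand below 0.1 N), for 0.2 s.
At the end, for the whole second after the job is handed in: stone seated flat between the stops (5 mm), untouched by the robot; thermometer in the fingers only, upright within 0.10 rad, tip on the stone within 9 mm of the ring's centre, pushed in 3 to 10 mm with 1.2 to 6 N, all at rest (all of step 1 and horizontal distance between tip_face and stone_ring below 0.009 m and z of tip_face in the frame of stone_ring between -0.003 and 0.004 m and angle between probe's own z axis and vertical below 0.1 rad and value of joint probe_tip between 0.003 and 0.01 m and contact force between probe and stone between 1.2 and 6 N and contact force between the fingers and probe above 2 N and contact force between probe and carrier below 0.1 N and contact force between probe and stand below 0.1 N and linear speed of probe below 0.02 m/s); the arm keeps its last pose, push and grip.
It fails at once if the thermometer is pushed against the stone with more than 12 N (contact force between probe and stone above 12 N).
It fails at once if the stone is let go in mid-air, more than 25 mm above its seat (height (world z) of stone above 0.043 m and contact force between the fingers and stone below 0.02 N and contact force between stone and anything else below 0.02 N).
It fails at once if a bystander is shifted by more than 20 mm (distance of any of pepper_mill, spice_jar_a, spice_jar_b, bowl, spoon, jar from where it was at the start of the episode above 0.02 m).
It also fails if it takes over 51 s, if anything falls off the work surface, if the arm or the gripper's body presses on something with over 40 N, if the wrist force passes 120 N, or if a joint passes its speed limit or range.

## Robot

A 6-joint arm with a two-finger parallel gripper is mounted at the origin on a cart in front of the work surface, level with it; the furniture and walls round the work are solid. World frame = base frame: x ahead of the robot, y to its left, z up, the work surface at z = 0. Lengths are in m, angles in degrees, forces in N, time in s.
With the tool pointing down it reaches from about 0.35 to 0.875 m from the base axis. Payload 4.2 kg.
Tool frame: the origin (TCP) lies midway between the tips of the shut fingers; the grasp point (between the pads) lies 19 mm behind it (r.pinch_z is the distance from the TCP to the grasp point, in m); z points along the fingers, y is the line along which they close (so a half turn about z gives the same grasp; the last joint's range is limited). The gripper opens to 87 mm and grips with 3 to 60 N. Pads are 19 mm wide; open, the fingers measure 117 mm over their backs; the gripper's body (75 mm by 190 mm) begins 51 mm behind the grasp point.
Start: joints at [-62.246, 22.042, 0.453, 0, -68.411, -14.817], TCP at [0.14, -0.609, 0.185] pointing down, gripper open.
Joint ranges: [-179.83, 179.83], [-69.29, 118.12], [-61.27, 80.66], [-181.25, 117.63], [-171.15, -9.14], [-177.46, 177.46]. Speed limits (degrees/s): [159.86, 159.86, 180, 180, 180, 180].

## Interface

Orientations are given as a 3x3 rotation matrix whose columns are the frame's x, y, z axes.
In Python, from station import r, imaging, models gives the robot as it stands. The module is installed in compiled form; this text tells all that it offers.
- The arm moves only by the tool apply_moves, never from a script. Its argument "moves" is a list of rows, each a list of 2 entries, a list of its own where there are three numbers: the shift along the tool's x, y, z in m, then the turn about the tool's z in degrees. A call has 1 to 5 rows; each row shifts and turns the commanded pose from where the row before left it, along the tool's axes as they then stand; what a row does not reach is not made up. A row lasts 1/12 s, in which the tool goes at most 41.7 mm and 7.16 degrees, less where a joint would pass 70% of its speed; a pose out of reach is approached as far as the arm can. A call is refused whole if a number of a shift passes 0.0417 or a number of a turn 7.16, either way. A call with a gripper value outside its range is refused whole. "hand" is the finger opening in m, from 0 to 0.087, set as the call begins (left out, the last holds). The fingers move at their own pace and stop on an object; the grip force is fixed at half the most. Time passes only in rows, so rows that do not move let the fingers close. It gives the time, the measured TCP pose, the force, the opening and the grip force at its end, in the units of the state.
- r.sense(): the state, without advancing time (a new reading comes with each control period).
- imaging.capture(name): name is "scene" or "top" or "wrist"; returns a dict with "frame" (420x560x3 uint8, blue, green, red), "intrinsics" (3x3 intrinsics, pixels), "eye" and "orientation" of the camera in the world. Camera axes: x right, y down, z forward; pixel columns grow to the right and rows downward; lengths in m; the calibration is good to about 2 mm. A picture is of the moment at which its call begins. There is no depth.
- r.finish_job(): hands the job in; it is judged then, once.
Trained networks look in a picture, given as the dict that the camera call returned (one of the last four; its "shot" number tells which), for a name from the list of things; names that differ only in an ending like _2 or _b are one class to them, and where a whole thing is asked for, a point or a joint stands for the part that bears it (a point fixed in the world has none). Each returns a list of dicts, best first, with "confidence" (0 to 1); they miss things now and then, are a little off and sometimes report something else, mostly with a low value. They report only what shows in the picture. A call takes as long as a camera call. They do not tell look-alikes from the thing itself.
- models.cut_out(picture, target): "region" (420x560 bool, what is visible of it) and "extent" ([left, top, width, height] as shares, 0 to 1, of the picture: columns of its width, rows of its height, round what is visible of it).
- models.place_of(picture, target): "at" ([column, row] as shares, 0 to 1, of the picture: columns of its width, rows of its height: a listed point, or the origin of a listed thing).
The state is a dict: "time_s": time; "joints": joint angles; "joint_velocities": joint speeds; "effort": joint torques, N m; "tcp_pos": TCP position; "ee_rot": TCP orientation; "wrist_force": force on the tool from outside, world axes, zero at the start; "moment": the same for the moment, N m; "gripper_width": opening from 0.0 (shut) to 1.0 (fully open); "gripper_force": force on a finger pad.
Only numpy, scipy, OpenCV 4.12 (cv2) and the standard library are available. Lean on these libraries where they do the work, as an engineer would, in place of code of your own. Each camera call takes 0.05 s, during which the arm holds its last target. There are 200 camera calls.

## Working session

There is one attempt and no reset: what is moved stays moved. The work goes in short steps, Python scripts to look and compute and a tool call to move; the robot and the scene stay as the last step left them, time stands still between calls to the robot, and variables do not carry over. Pictures are saved under pics/ and viewed, at most 10 in all, crops included, and the job is handed in when it is done.

Besides the shell and the picture viewer there is one more tool, called after "Request:" in YAML: its name, and indented under it one key for each argument. apply_moves: Moves the arm, as the interface text tells. Its arguments: {"type":"object","properties":{"moves":{"type":"array"},"hand":{"type":"number"}},"required":["moves"]}

```bash
mkdir -p pics
cat > h.py <<'E'
from station import r, imaging, models
import numpy as np, cv2
def ray(p,uv):
    K=np.array(p["intrinsics"]);R=np.array(p["orientation"])
    d=R@np.linalg.inv(K)@np.array([uv[0],uv[1],1.]);return np.array(p["eye"]),d
def onz(p,uv,z):
    e,d=ray(p,uv);return e+d*(z-e[2])/d[2]
def proj(p,X):
    c=np.array(p["orientation"]).T@(np.array(X)-np.array(p["eye"]));q=np.array(p["intrinsics"])@c;return q[:2]/q[2]
Z=dict(stone=0,stone_ring=.02,carrier=0,seat=.018,stand=0,probe=.072,probe_grip=.152)
def places(p,names=Z,n=3):
    for k in names:
        for o in models.place_of(p,k)[:n]:
            uv=np.array(o["at"])*[560,420];print(k,round(o["confidence"],2),uv.round(1),onz(p,uv,Z[k]).round(4))
def rect(p,k,z):
    for o in models.cut_out(p,k)[:3]:
        m=np.array(o["region"]).astype(np.uint8);c=cv2.findContours(m,0,1)[0];c=max(c,key=cv2.contourArea)[:,0]
        w=np.array([onz(p,u,z)[:2] for u in c.astype(float)],np.float32)
        print(k,round(o["confidence"],2),"rect",cv2.minAreaRect(w*1000),'px',c.mean(0).round())
E
python3 - <<'E'
from h import *
a=imaging.capture("top");b=imaging.capture("scene")
cv2.imwrite("pics/top.png",a["frame"]);cv2.imwrite("pics/scene.png",b["frame"])
for p in (a,b):
    print(np.array(p["eye"]).round(3),np.array(p["orientation"]).round(2).tolist());places(p)
rect(a,"stone",.02);rect(a,"carrier",.016);rect(a,"stand",.072);rect(a,"probe",.177)
print({k:v for k,v in r.sense().items() if k in("tcp_pos","ee_rot","wrist_force","time_s")},r.pinch_z)
E
```

```text
[ 0.328 -0.097  1.458] [[-0.01, -0.99, 0.15], [-1.0, 0.01, 0.02], [-0.02, -0.15, -0.99]]
stone 0.59 [332.8 224.5] [ 0.479  -0.2501  0.    ]
stone_ring 0.9 [336.4 224.6] [ 0.4763 -0.2599  0.02  ]
stone_ring 0.45 [157.  238.8] [0.4352 0.3393 0.02  ]
carrier 0.97 [251.6 212.9] [0.5216 0.0247 0.    ]
carrier 0.33 [174.3 241.5] [0.427  0.2862 0.    ]
seat 0.69 [251.3 212.1] [0.5219 0.0241 0.018 ]
stand 0.7 [174. 242.] [0.4253 0.2873 0.    ]
stand 0.52 [250.9 210.2] [0.5308 0.0272 0.    ]
probe 0.63 [267.7 252.9] [ 0.3828 -0.0327  0.072 ]
probe 0.6 [207.7 254.1] [0.3808 0.1591 0.072 ]
probe 0.56 [162.6 237.6] [0.4351 0.3055 0.072 ]
probe_grip 0.67 [159.8 239.9] [0.422  0.2906 0.152 ]
probe_grip 0.6 [197.1 255.3] [0.3744 0.1762 0.152 ]
probe_grip 0.47 [266.5 251.4] [ 0.3841 -0.0329  0.152 ]
[-0.136  1.155  1.071] [[-0.88, -0.26, 0.4], [-0.48, 0.51, -0.72], [-0.02, -0.82, -0.57]]
stone 0.51 [313.5 216.5] [ 0.4857 -0.2542  0.    ]
stone_ring 0.56 [314.1 213.3] [ 0.4808 -0.2477  0.02  ]
carrier 0.92 [267.5 255. ] [0.5284 0.0223 0.    ]
seat 0.68 [263.7 253.3] [0.5328 0.0394 0.018 ]
seat 0.26 [
[... 1156 characters left out ...]
278.79400634765625), (55.60094451904297, 23.247257232666016), 71.32884216308594) px [161. 239.]
probe 0.66 rect ((377.6067810058594, -36.3177490234375), (22.952959060668945, 29.11220932006836), 44.468353271484375) px [267. 253.]
probe 0.61 rect ((502.85052490234375, 13.409889221191406), (107.86904907226562, 185.7472381591797), 15.777603149414062) px [250. 212.]
{'time_s': 1.0, 'tcp_pos': array([ 0.13993448, -0.60909643,  0.18525828]), 'ee_rot': array([[-9.74613298e-01, -2.23894884e-01, -1.83552518e-05],
       [-2.23894884e-01,  9.74613298e-01, -3.62537661e-06],
       [ 1.87009758e-05,  5.76306737e-07, -1.00000000e+00]]), 'wrist_force': array([ 0.1884168 , -0.06703846,  0.25527119])} 0.0187
```

View pics/top.png

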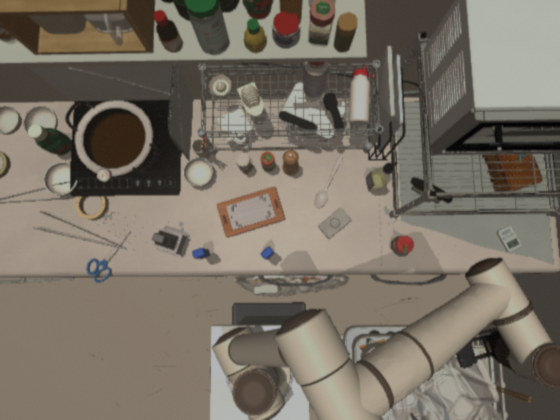

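View pics/scene.png

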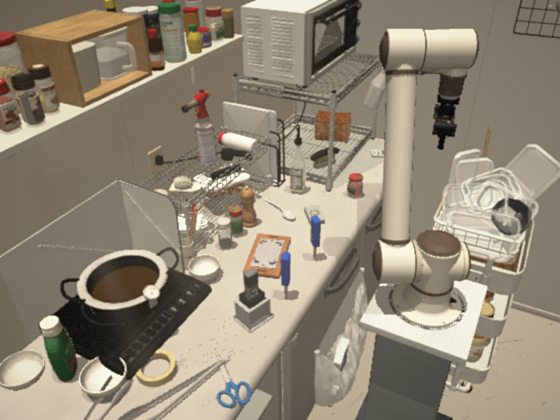

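The thermometer candidates in the top picture are the black handle in the grey steel stand at (171,241) and two blue ones at (200,254) and (267,253). The black-sleeved one in the stand fits the description; the blue ones are look-alikes. The stone is at (335,223) and the carrier at (251,212). I'll move over the stone to look closer.

Request:
apply_moves:
  moves:
    - [[-0.034, 0.0225, 0], 0]
    - [[-0.034, 0.0225, 0], 0]
    - [[-0.034, 0.0225, 0], 0]
    - [[-0.034, 0.0225, 0], 0]
    - [[-0.034, 0.0225, 0], 0]
  hand: 0.087

```text
time_s: 1.42
tcp_pos: [0.2813, -0.46, 0.1854]
ee_rot: [[-0.975, -0.223, 0.0], [-0.223, 0.975, -0.0], [-0.0, -0.0, -1.0]]
wrist_force: [1.1, -1.0, -0.1]
gripper_width: 1.0
gripper_force: 0.0
```

Request:
apply_moves:
  moves:
    - [[-0.034, 0.0225, 0], 0]
    - [[-0.034, 0.0225, 0], 0]
    - [[-0.034, 0.0225, 0], 0]
    - [[-0.034, 0.0225, 0], 0]
    - [[-0.034, 0.0225, 0], 0]

```text
time_s: 1.83
tcp_pos: [0.4221, -0.312, 0.1857]
ee_rot: [[-0.975, -0.224, 0.001], [-0.224, 0.975, -0.0], [-0.001, -0.001, -1.0]]
wrist_force: [0.7, -1.2, 0.1]
gripper_width: 0.996
gripper_force: 0.0
```

Request:
apply_moves:
  moves:
    - [[-0.034, 0.0225, 0], 0]
    - [[-0.034, 0.0225, 0], 0]
    - [[0, 0, 0], 7]
    - [[0, 0, 0], 7]
    - [[0, 0, 0], 7]

```text
time_s: 2.25
tcp_pos: [0.4778, -0.2536, 0.1852]
ee_rot: [[-0.99, 0.144, -0.0], [0.144, 0.99, 0.0], [0.0, 0.0, -1.0]]
wrist_force: [-0.7, -0.4, 0.0]
gripper_width: 1.0
gripper_force: 0.0
```

Request:
apply_moves:
  moves:
    - [[0, 0, 0], 7]
    - [[0, 0, 0], 7]
    - [[0, 0, 0], 7]
    - [[0, 0, 0], 7]
    - [[0, 0, 0], 7]

```text
time_s: 2.67
tcp_pos: [0.4772, -0.2546, 0.1854]
ee_rot: [[-0.727, 0.687, 0.0], [0.687, 0.727, -0.0], [-0.0, 0.0, -1.0]]
wrist_force: [-0.5, -0.6, -0.8]
gripper_width: 0.997
gripper_force: 0.0
```

Run:
```python
from h import *
w=imaging.capture("wrist");cv2.imwrite("pics/w1.png",w["frame"])
s=r.sense();print(s["tcp_pos"],s["ee_rot"].round(3).tolist())
print(np.array(w["eye"]).round(3),np.array(w["orientation"]).round(2).tolist())
places(w,["stone","stone_ring","carrier","seat"]);rect(w,"stone",.02)
```

```text
[ 0.47718603 -0.25455241  0.18533223] [[-0.724, 0.69, 0.0], [0.69, 0.724, 0.0], [-0.0, 0.0, -1.0]]
[ 0.421 -0.2    0.385] [[0.69, 0.69, 0.21], [0.73, -0.66, -0.2], [0.0, 0.29, -0.96]]
stone 0.67 [275.9 181. ] [ 0.4813 -0.2552  0.    ]
carrier 0.57 [484.6  42.3] [0.5281 0.0292 0.    ]
seat 0.8 [494.5  40.8] [0.5292 0.027  0.018 ]
stone 0.57 rect ((482.78631591796875, -252.95382690429688), (57.118743896484375, 101.66800689697266), 38.687015533447266) px [278. 182.]
stone 0.23 rect ((661.29052734375, 22.42027473449707), (14.923237800598145, 39.71025085449219), 61.66299819946289) px [554. 134.]
```

View pics/w1.png

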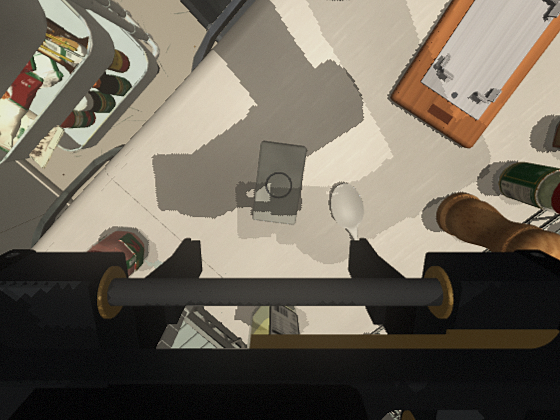

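The wrist picture shows the stone at about (279,183), with its ring at (278,185), and the carrier at upper right. I'll refine the ring position with a circle fit.

Run:
```python
from h import *
w=imaging.capture("wrist");print(onz(w,(278.5,185),.02))
g=cv2.cvtColor(w["frame"],6)[140:235,240:320]
for k in (cv2.HoughCircles(cv2.resize(g,None,fx=4,fy=4,interpolation=2),3,1,20,param1=60,param2=15,minRadius=40,maxRadius=70) [0][:2]):
    uv=(k[:2]/4+[240,140]);print(uv,k[2]/4,onz(w,uv,.02))
```

```text
[ 0.48391742 -0.25341568  0.02      ]
[278.875 185.375] 11.45 [ 0.48458091 -0.25339902  0.02      ]
[259.625 203.875] 17.075 [ 0.48553685 -0.28727183  0.02      ]
```

Request:
apply_moves:
  moves:
    - [[-0.004, 0.005, 0], 7]
    - [[0, 0, 0.03], 0]
    - [[0, 0, 0.04], 0]
    - [[0, 0, 0.04], 0]
    - [[0, 0, 0.03], 0]

```text
time_s: 3.43
tcp_pos: [0.4821, -0.2532, 0.0427]
ee_rot: [[-0.642, 0.766, -0.002], [0.766, 0.643, 0.001], [0.002, -0.001, -1.0]]
wrist_force: [0.7, 0.0, 0.2]
gripper_width: 1.001
gripper_force: 0.0
```

Request:
apply_moves:
  moves:
    - [[0, 0, 0.02], 0]
    - [[0, 0, 0.01], 0]
    - [[0, 0, 0.006], 0]
    - [[0, 0, 0.003], 0]
    - [[0, 0, 0], 0]

```text
time_s: 3.85
tcp_pos: [0.4842, -0.2539, 0.0068]
ee_rot: [[-0.642, 0.766, 0.001], [0.766, 0.642, -0.0], [-0.001, 0.001, -1.0]]
wrist_force: [0.7, 0.6, 0.8]
gripper_width: 1.004
gripper_force: 0.0
```

Request:
apply_moves:
  moves:
    - [[0, 0, 0.001], 0]
    - [[0, 0, 0], 0]
    - [[0, 0, 0], 0]
    - [[0, 0, 0], 0]
    - [[0, 0, 0], 0]
  hand: 0.04

```text
time_s: 4.27
tcp_pos: [0.4837, -0.2538, 0.0058]
ee_rot: [[-0.642, 0.767, 0.001], [0.767, 0.642, -0.0], [-0.001, 0.001, -1.0]]
wrist_force: [-0.3, 0.9, -0.1]
gripper_width: 0.707
gripper_force: 0.0
```

Request:
apply_moves:
  moves:
    - [[0, 0, 0], 0]
    - [[0, 0, 0], 0]
    - [[0, 0, 0], 0]
    - [[0, 0, -0.004], 0]
    - [[0, 0, -0.008], 0]

```text
time_s: 4.68
tcp_pos: [0.4826, -0.2535, 0.0168]
ee_rot: [[-0.642, 0.767, -0.002], [0.767, 0.642, 0.001], [0.002, -0.001, -1.0]]
wrist_force: [0.3, -1.0, -0.1]
gripper_width: 0.47
gripper_force: 0.0
```

Request:
apply_moves:
  moves:
    - [[0, 0, -0.02], 0]
    - [[0, 0, -0.03], 0]
    - [[0, 0, -0.03], 0]
    - [[0, 0, -0.02], 0]
    - [[0, 0, 0], 0]

```text
time_s: 5.1
tcp_pos: [0.487, -0.2549, 0.1233]
ee_rot: [[-0.643, 0.766, 0.011], [0.766, 0.643, -0.004], [-0.01, 0.006, -1.0]]
wrist_force: [-0.6, 0.5, -0.1]
gripper_width: 0.462
gripper_force: 0.0
```

Run:
```python
from h import *
w=imaging.capture("wrist");cv2.imwrite("pics/w2.png",w["frame"])
s=r.sense();print(s["tcp_pos"],s["gripper_width"],s["gripper_force"],s["wrist_force"])
a=imaging.capture("top");b=imaging.capture("scene")
for p in (w,a,b): rect(p,"stone",.02)
```

```text
[ 0.48540016 -0.25421967  0.12073512] 0.4575431184888348 0.0 [-0.76091524  0.17891223 -0.29694765]
stone 0.94 rect ((482.7119445800781, -252.2608184814453), (57.43434143066406, 100.81400299072266), 38.4458122253418) px [272. 187.]
stone 0.66 rect ((515.7820434570312, 52.19518280029297), (122.55722045898438, 159.5067901611328), 18.05978012084961) px [241. 214.]
stone 0.65 rect ((467.092529296875, -233.08428955078125), (52.60547637939453, 50.309967041015625), 39.23035430908203) px [328. 227.]
stone 0.46 rect ((478.1362609863281, -242.52040100097656), (63.674652099609375, 119.61715698242188), 36.309104919433594) px [314. 214.]
```

View pics/w2.png

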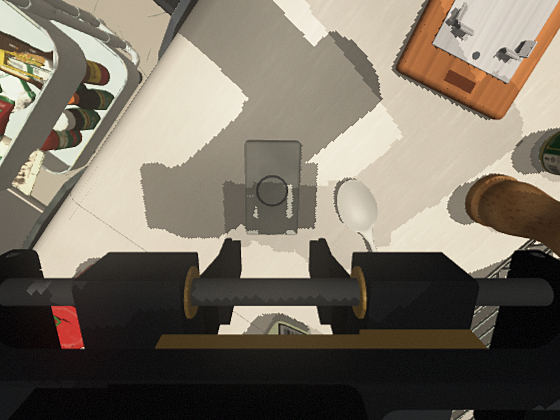

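The stone was not gripped: it is still flat at (272,187), unmoved. I'll compare where the fingertips should appear with where they do.

Run:
```python
from h import *
w=imaging.capture("wrist");s=r.sense();T=np.array(s["tcp_pos"]);R=np.array(s["ee_rot"])
print(w["intrinsics"],R.T@(np.array(w["eye"])-T))
for dz in (0,-.0187,-.04):
  for h in (.04,):
    print(dz,[proj(w,T+R@[0,sg*h/2,dz]).round(0) for sg in (1,-1)])
# stone pixels
print(proj(w,[.483,-.253,.02]))
```

```text
[[302.0363031    0.         274.76185473]
 [  0.         302.0363031  205.73495271]
 [  0.           0.           1.        ]] [ 0.07867403  0.00088252 -0.19919662]
0 [array([302., 231.]), array([245., 232.])]
-0.0187 [array([304., 242.]), array([243., 242.])]
-0.04 [array([308., 257.]), array([239., 257.])]
[274.5766092  196.39309989]
```

```bash
python3 -c "
import cv2
a=cv2.imread('pics/w2.png')[215:345,150:400];cv2.imwrite('pics/w2c.png',cv2.convertScaleAbs(cv2.resize(a,None,fx=3,fy=3),alpha=3,beta=20))"
```

```text
(no output)
```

View pics/w2c.png

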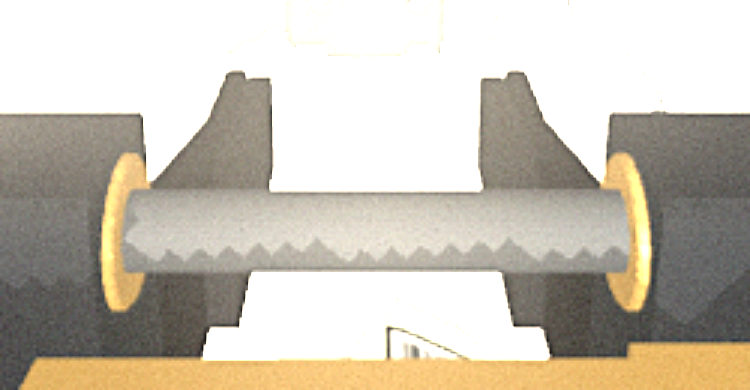

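The fingertip gap is 71 px where 57 px is expected, so the tips seem nearer to the camera, and so higher, than the TCP claims. I'll check this from the scene camera.

Run:
```python
from h import *
b=imaging.capture("scene");s=r.sense();T=np.array(s["tcp_pos"]);R=np.array(s["ee_rot"])
c=proj(b,T);x0,y0=(c-[45,50]).astype(int)
im=cv2.resize(b["frame"][y0:y0+100,x0:x0+90],None,fx=6,fy=6,interpolation=2)
for q,col in ((T,(0,0,255)),(T+R@[0,.02,0],(0,255,0)),(T+R@[0,-.02,0],(0,255,0)),(T+R@[0,0,-.045],(255,0,0)),([.483,-.253,.02],(255,0,255))):
    cv2.circle(im,tuple(int(v) for v in (proj(b,q)-[x0,y0]+.5)*6),4,col,-1)
cv2.imwrite("pics/s2.png",cv2.convertScaleAbs(im,alpha=1.5));print(c)
```

```text
[314.9512275  190.33082771]
```

View pics/s2.png

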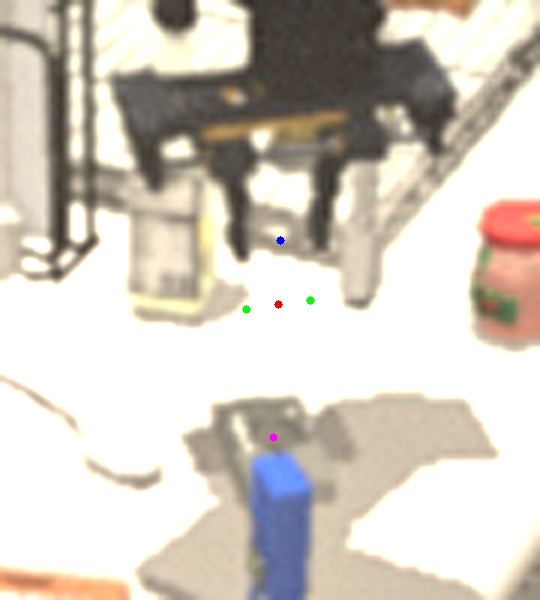

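The finger tips end about 37 mm above the reported TCP (red dot at (278,304), tips at about (243,258) and (320,250)). The stone marker matches, so the cameras and the arm are right and the stated tool length is not. I'll open, descend and feel for the worktop to calibrate.

Request:
apply_moves:
  moves:
    - [[0, 0, 0], 0]
    - [[0, 0, 0], 0]
    - [[0, 0, 0], 0]
    - [[0, 0, 0.03], 0]
    - [[0, 0, 0.03], 0]
  hand: 0.087

```text
time_s: 5.92
tcp_pos: [0.4855, -0.2542, 0.0584]
ee_rot: [[-0.642, 0.767, 0.006], [0.767, 0.642, -0.001], [-0.005, 0.004, -1.0]]
wrist_force: [-0.5, -0.3, -0.9]
gripper_width: 0.753
gripper_force: 0.0
```

Request:
apply_moves:
  moves:
    - [[0, 0, 0], 0]
    - [[0, 0, 0], 0]
    - [[0, 0, 0.03], 0]
    - [[0, 0, 0.02], 0]
    - [[0, 0, 0], 0]

```text
time_s: 6.33
tcp_pos: [0.482, -0.2533, 0.0056]
ee_rot: [[-0.642, 0.767, -0.004], [0.767, 0.642, 0.001], [0.004, -0.003, -1.0]]
wrist_force: [-0.5, -0.2, -0.4]
gripper_width: 0.992
gripper_force: 0.0
```

Request:
apply_moves:
  moves:
    - [[0, 0, 0.01], 0]
    - [[0, 0, 0.01], 0]
    - [[0, 0, 0.005], 0]
    - [[0, 0, 0], 0]
    - [[0, 0, 0], 0]

```text
time_s: 6.75
tcp_pos: [0.4838, -0.2538, -0.0174]
ee_rot: [[-0.642, 0.767, 0.0], [0.767, 0.642, -0.0], [-0.0, 0.0, -1.0]]
wrist_force: [-0.1, -0.4, -0.3]
gripper_width: 1.004
gripper_force: 0.0
```

Run:
```python
from h import *
w=imaging.capture("wrist");b=imaging.capture("scene");s=r.sense();T=np.array(s["tcp_pos"]);R=np.array(s["ee_rot"]);print(T,s["wrist_force"],s["gripper_width"])
c=proj(b,T);x0,y0=(c-[40,40]).astype(int)
im=cv2.resize(b["frame"][y0:y0+72,x0:x0+72],None,fx=6,fy=6,interpolation=2)
wi=cv2.convertScaleAbs(w["frame"][120:300,130:420],alpha=2)
for X in (T,T+R@[0,0,-.037]):cv2.circle(im,tuple(int(v) for v in (proj(b,X)-[x0,y0]+.5)*6),4,(0,0,255),-1)
wi=cv2.resize(wi,(348,216));wi=cv2.copyMakeBorder(wi,0,216,0,0,0);cv2.imwrite("pics/s3.png",np.hstack([im,wi]))
```

```text
[ 0.48404917 -0.25386133 -0.01709235] [-0.60606776  1.03268593 -1.00747605] 0.9992256006202589
```

View pics/s3.png

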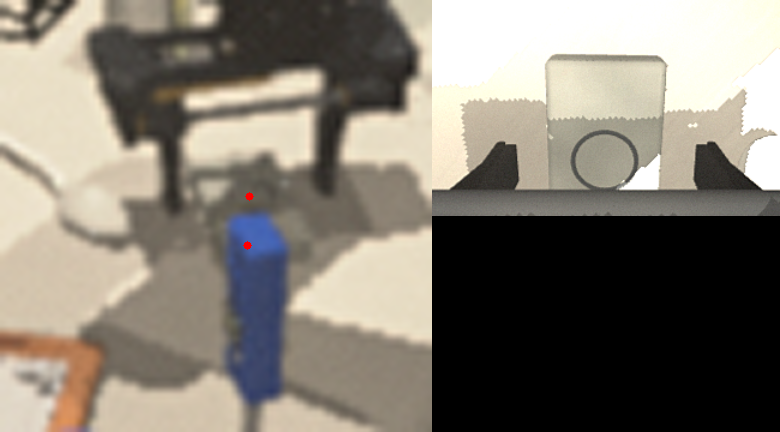

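The TCP reads −17 mm with no contact and the fingers straddle the stone, which confirms the short fingers. I'll continue down by feel.

Request:
apply_moves:
  moves:
    - [[0, 0, 0.004], 0]
    - [[0, 0, 0.004], 0]
    - [[0, 0, 0.002], 0]
    - [[0, 0, 0], 0]
    - [[0, 0, 0], 0]

```text
time_s: 7.27
tcp_pos: [0.4833, -0.2537, -0.028]
ee_rot: [[-0.642, 0.767, -0.001], [0.767, 0.642, 0.0], [0.0, -0.0, -1.0]]
wrist_force: [0.2, -0.1, 0.7]
gripper_width: 1.003
gripper_force: 0.0
```

Request:
apply_moves:
  moves:
    - [[0, 0, 0.002], 0]
    - [[0, 0, 0], 0]
    - [[0, 0, 0.002], 0]
    - [[0, 0, 0], 0]

```text
time_s: 7.6
tcp_pos: [0.4833, -0.2536, -0.032]
ee_rot: [[-0.642, 0.767, -0.0], [0.767, 0.642, 0.0], [0.0, -0.0, -1.0]]
wrist_force: [-1.0, 0.1, -0.3]
gripper_width: 0.999
gripper_force: 0.0
```

Request:
apply_moves:
  moves:
    - [[0, 0, 0.002], 0]
    - [[0, 0, 0], 0]
    - [[0, 0, 0.001], 0]
    - [[0, 0, 0], 0]

```text
time_s: 7.93
tcp_pos: [0.4834, -0.2537, -0.0349]
ee_rot: [[-0.642, 0.767, -0.0], [0.767, 0.642, 0.0], [0.0, -0.0, -1.0]]
wrist_force: [0.5, 0.1, 0.3]
gripper_width: 1.001
gripper_force: 0.0
```

Request:
apply_moves:
  moves:
    - [[0, 0, 0], 0]
    - [[0, 0, 0], 0]
    - [[0, 0, 0], 0]
    - [[0, 0, 0], 0]
    - [[0, 0, 0], 0]
  hand: 0.04

```text
time_s: 8.35
tcp_pos: [0.4835, -0.2537, -0.0347]
ee_rot: [[-0.642, 0.767, 0.0], [0.767, 0.642, -0.0], [-0.0, 0.0, -1.0]]
wrist_force: [0.1, 0.6, -0.4]
gripper_width: 0.708
gripper_force: 0.0
```

Request:
apply_moves:
  moves:
    - [[0, 0, 0], 0]
    - [[0, 0, 0], 0]
    - [[0, 0, 0], 0]
    - [[0, 0, 0], 0]

```text
time_s: 8.68
tcp_pos: [0.4834, -0.2537, -0.0347]
ee_rot: [[-0.642, 0.767, -0.0], [0.767, 0.642, -0.0], [0.0, -0.0, -1.0]]
wrist_force: [-0.4, 0.6, 1.0]
gripper_width: 0.643
gripper_force: 29.9
```

Gripped: 0.643 × 87 = 56 mm, with 29.9 N. I'll lift, then measure the stone in the hand, the carrier and the bystanders.

Request:
apply_moves:
  moves:
    - [[0, 0, -0.005], 0]
    - [[0, 0, -0.015], 0]
    - [[0, 0, -0.025], 0]
    - [[0, 0, -0.025], 0]
    - [[0, 0, 0], 0]

```text
time_s: 9.1
tcp_pos: [0.4869, -0.2547, 0.0399]
ee_rot: [[-0.643, 0.766, 0.009], [0.766, 0.643, -0.003], [-0.008, 0.005, -1.0]]
wrist_force: [0.8, -1.3, -2.4]
gripper_width: 0.643
gripper_force: 29.9
```

Run:
```python
from h import *
Z.update(pepper_mill=0,spice_jar_a=0,spice_jar_b=0,jar=0,bowl=0)
a=imaging.capture("top");b=imaging.capture("scene")
for p in (a,b): places(p,["pepper_mill","spice_jar_a","spice_jar_b","carrier","probe_grip"]);rect(p,"carrier",.016)
w=imaging.capture("wrist");s=r.sense();T=np.array(s["tcp_pos"]);R=np.array(s["ee_rot"]);print(T,s["gripper_width"])
hz=.0347+.02+T[2]
for o in models.place_of(w,"stone_ring")[:2]:
    uv=np.array(o["at"])*[560,420];print(o["confidence"],uv,R.T@(onz(w,uv,hz)-T))
places(w,["carrier","seat"]);rect(w,"carrier",.016);rect(w,"stone",hz)
g=w["frame"];cv2.imwrite("pics/w4.png",g)
```

```text
pepper_mill 0.74 [289.8 166.2] [ 0.6827 -0.1073  0.    ]
spice_jar_a 0.8 [246.6 169.6] [ 0.6727  0.042  -0.    ]
spice_jar_a 0.66 [266.8 166.5] [ 0.6828 -0.0277  0.    ]
spice_jar_b 0.8 [246.6 169.6] [ 0.6727  0.042  -0.    ]
spice_jar_b 0.66 [266.8 166.5] [ 0.6828 -0.0277  0.    ]
carrier 0.74 [250.2 210.8] [0.5288 0.0294 0.    ]
probe_grip 0.73 [194.4 255.4] [0.3743 0.1845 0.152 ]
probe_grip 0.62 [154.9 237.1] [0.4307 0.3059 0.152 ]
carrier 0.87 rect ((515.9456787109375, 53.240882873535156), (120.81655883789062, 157.6697235107422), 16.520641326904297) px [242. 214.]
pepper_mill 0.94 [253.6 220.9] [ 0.6712 -0.1281  0.    ]
spice_jar_a 0.84 [231.3 248.3] [0.6572 0.0476 0.    ]
spice_jar_a 0.66 [233.7 234. ] [ 0.6939 -0.0259  0.    ]
spice_jar_b 0.84 [231.3 248.3] [0.6572 0.0476 0.    ]
spice_jar_b 0.66 [233.7 234. ] [ 0.6939 -0.0259  0.    ]
carrier 0.93 [268.9 255.1] [0.5239 0.0207 0.    ]
probe_grip 0.91 [288.1 262.5] [0.3656 0.1857 0.152 ]
probe_grip 0.87 [313.7 223.2] [ 0.3814 -0.0212  0.152 ]
probe_grip 0.82 [249.6 275.7] [0.4343 0.2841 0.152 ]
carrier 0.71 rect ((522.3111572265625, 32.241477966308594), (123.86190032958984, 223.85037231445312), 16.778974533081055) px [267. 255.]
[ 0.48344713 -0.25369398  0.03514824] 0.6393194824448061
0.83 [278.096 267.582] [ 0.0009695   0.00265746 -0.0547001 ]
carrier 0.96 rect ((531.9423217773438, -53.59255599975586), (93.3871078491211, 57.056640625), 16.863441467285156) px [517.  49.]
stone 0.7 rect ((469.0328674316406, -234.48446655273438), (55.35991287231445, 58.639678955078125), 39.50895309448242) px [275. 224.]
```

View pics/w4.png

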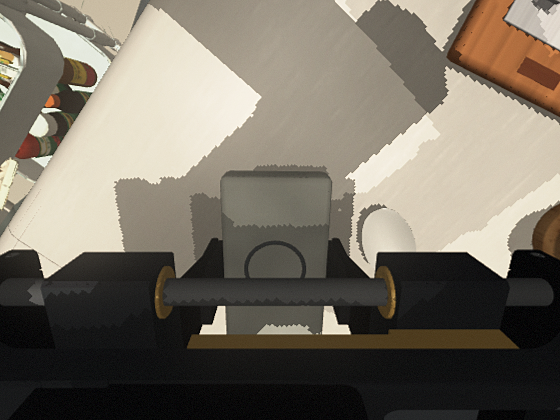

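The stone hangs centred in the fingers, with its ring at about (275,266), within about 1 mm of the grasp axis. Next I'll turn it to the carrier's angle and carry it over.

Request:
apply_moves:
  moves:
    - [[-0.01, 0.012, -0.015], 6]
    - [[-0.01, 0.012, -0.015], 6]
    - [[0, 0, 0], 6]
    - [[0, 0, 0], 6]
    - [[0.02, 0.007, 0], 0]

```text
time_s: 10.52
tcp_pos: [0.5163, -0.236, 0.0654]
ee_rot: [[-0.268, 0.963, 0.001], [0.963, 0.268, -0.001], [-0.001, 0.001, -1.0]]
wrist_force: [0.9, 0.5, -3.0]
gripper_width: 0.64
gripper_force: 29.9
```

Request:
apply_moves:
  moves:
    - [[0.033, 0.011, 0], 0]
    - [[0.033, 0.011, 0], 0]
    - [[0.033, 0.011, 0], 0]
    - [[0.033, 0.011, 0], 0]
    - [[0.033, 0.011, 0], 0]

```text
time_s: 10.93
tcp_pos: [0.5233, -0.0588, 0.0654]
ee_rot: [[-0.274, 0.962, 0.0], [0.962, 0.274, 0.0], [0.0, 0.0, -1.0]]
wrist_force: [1.0, 0.4, -2.1]
gripper_width: 0.643
gripper_force: 29.9
```

Request:
apply_moves:
  moves:
    - [[0.033, 0.011, 0], 0]
    - [[0.03, 0.01, 0], 0]
    - [[0.015, 0.004, 0], 0]
    - [[0, 0, 0], 0]
    - [[0, 0, 0], 0]

```text
time_s: 11.35
tcp_pos: [0.5296, 0.0057, 0.0649]
ee_rot: [[-0.3, 0.954, -0.009], [0.953, 0.3, 0.036], [0.037, 0.002, -0.999]]
wrist_force: [0.1, 0.1, -2.9]
gripper_width: 0.641
gripper_force: 29.9
```

Run:
```python
from h import *
w=imaging.capture("wrist");s=r.sense();T=np.array(s["tcp_pos"]);R=np.array(s["ee_rot"]);print(T,R.round(3).tolist(),s["gripper_width"])
places(w,["carrier","seat"]);rect(w,"carrier",.016)
cv2.imwrite("pics/w5.png",cv2.convertScaleAbs(w["frame"],alpha=1.3))
b=imaging.capture("scene");places(b,["carrier","seat"]);rect(b,"carrier",.016)
```

```text
[0.52933127 0.00504895 0.06483257] [[-0.299, 0.954, -0.01], [0.954, 0.299, 0.036], [0.037, 0.001, -0.999]] 0.6408911966535069
carrier 0.68 [274.9 185.8] [0.5246 0.0258 0.    ]
carrier 0.62 rect ((518.2754516601562, 55.13325119018555), (118.254638671875, 153.20924377441406), 16.4799747467041) px [278. 145.]
carrier 0.97 [264.8 257. ] [0.5312 0.0358 0.    ]
seat 0.67 [267.3 251.6] [0.5266 0.026  0.018 ]
carrier 0.89 rect ((521.5046997070312, 34.65386962890625), (123.28743743896484, 218.63681030273438), 16.501989364624023) px [267. 255.]
```

View pics/w5.png

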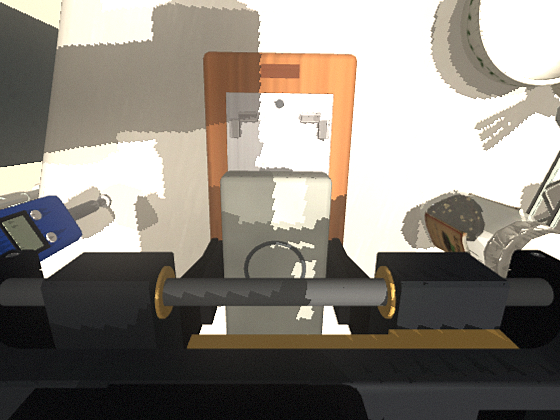

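The wrist picture shows the carrier ahead with its far stops at about (240,124) and (318,124). The tool is tilted 2° and about 20 mm short, so I'll check the joints for a limit or an obstruction.

Run:
```python
from h import *
s=r.sense();print({k:np.round(s[k],2).tolist() for k in("joints","joint_velocities","effort","wrist_force","moment","tcp_pos")})
b=imaging.capture("scene");cv2.imwrite("pics/s6.png",cv2.resize(b["frame"][0:340,130:530],None,fx=1.7,fy=1.7))
```

```text
{'joints': [16.64, 20.18, -20.76, -2.84, -49.01, -177.4], 'joint_velocities': [0.22, 0.12, 0.09, -0.11, 0.07, 0.0], 'effort': [-0.03, -35.21, 15.97, 3.58, -0.04, -0.0], 'wrist_force': [-0.03, -0.54, -2.93], 'moment': [-0.2, 0.02, -0.03], 'tcp_pos': [0.53, 0.01, 0.06]}
```

View pics/s6.png

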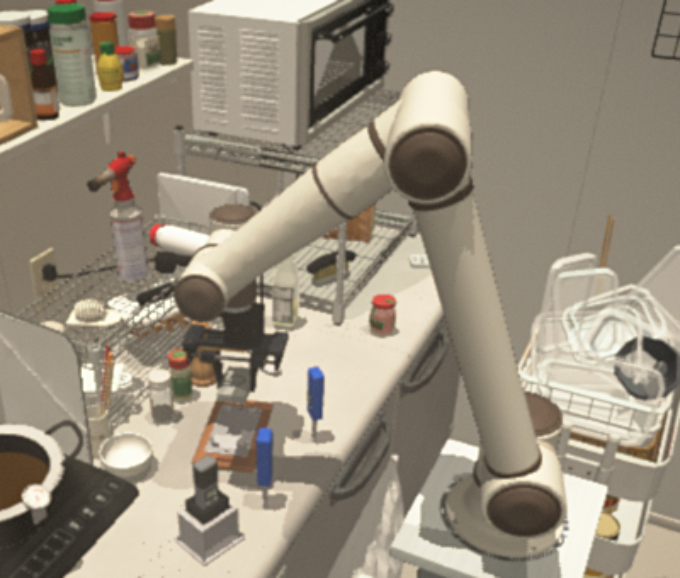

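Joint 6 sits at its limit (−177.4°). I'll raise the stone and make the equivalent half turn the other way.

Request:
apply_moves:
  moves:
    - [[0, 0, 0], -7]
    - [[0, 0, -0.02], -7]
    - [[0, 0, -0.02], -7]
    - [[0, 0, 0], -7]
    - [[0, 0, 0], -7]

```text
time_s: 12.22
tcp_pos: [0.5311, 0.0043, 0.1065]
ee_rot: [[-0.796, 0.605, -0.006], [0.605, 0.796, 0.037], [0.027, 0.026, -0.999]]
wrist_force: [-0.3, 0.1, -3.9]
gripper_width: 0.641
gripper_force: 29.9
```

```bash
python3 -c "
from h import *
s=r.sense();print(s['joints'],s['tcp_pos'],s['ee_rot'])"
```

```text
[  16.51594302   17.37603078  -17.92649858   -2.62527323  -54.4384123
 -142.2232331 ] [0.53111191 0.00434132 0.10647302] [[-0.79614081  0.60508376 -0.00578469]
 [ 0.6045051   0.79573459  0.0371491 ]
 [ 0.02708139  0.02607904 -0.99929299]]
```

Request:
apply_moves:
  moves:
    - [[0, 0, 0], -7]
    - [[0, 0, 0], -7]
    - [[0, 0, 0], -7]
    - [[0, 0, 0], -7]
    - [[0, 0, 0], -7]

```text
time_s: 12.63
tcp_pos: [0.5299, 0.0041, 0.1049]
ee_rot: [[-0.999, 0.039, -0.009], [0.039, 0.999, 0.036], [0.011, 0.036, -0.999]]
wrist_force: [-0.0, -0.6, -3.1]
gripper_width: 0.641
gripper_force: 29.9
```

Request:
apply_moves:
  moves:
    - [[0, 0, 0], -7]
    - [[0, 0, 0], -7]
    - [[0, 0, 0], -7]
    - [[0, 0, 0], -7]
    - [[0, 0, 0], -7]

```text
time_s: 13.05
tcp_pos: [0.5299, 0.0041, 0.1049]
ee_rot: [[-0.841, -0.541, -0.009], [-0.541, 0.84, 0.036], [-0.012, 0.036, -0.999]]
wrist_force: [-0.2, -1.3, -2.5]
gripper_width: 0.64
gripper_force: 29.9
```

Request:
apply_moves:
  moves:
    - [[0, 0, 0], -7]
    - [[0, 0, 0], -7]
    - [[0, 0, 0], -7]
    - [[0, 0, 0], -7]
    - [[0, 0, 0], -7]

```text
time_s: 13.47
tcp_pos: [0.5299, 0.0041, 0.1049]
ee_rot: [[-0.379, -0.925, -0.009], [-0.925, 0.378, 0.036], [-0.03, 0.022, -0.999]]
wrist_force: [0.5, -0.1, -3.4]
gripper_width: 0.638
gripper_force: 29.9
```

Request:
apply_moves:
  moves:
    - [[0, 0, 0], -7]
    - [[0, 0, 0], -7]
    - [[0, 0, 0], -7]
    - [[0, 0, 0], -7]
    - [[0, 0, 0], -7]

```text
time_s: 13.88
tcp_pos: [0.5299, 0.0041, 0.1049]
ee_rot: [[0.221, -0.975, -0.009], [-0.975, -0.221, 0.036], [-0.037, 0.001, -0.999]]
wrist_force: [-0.4, 0.5, -3.1]
gripper_width: 0.64
gripper_force: 29.9
```

Run:
```python
from h import *
w=imaging.capture("wrist");s=r.sense();T=np.array(s["tcp_pos"]);R=np.array(s["ee_rot"]);print(T,R.round(4).tolist(),s["gripper_width"],s["joints"].round(1))
places(w,["carrier","seat"]);rect(w,"carrier",.016)
S=T+R@[0,0,-.0547]
for o in models.place_of(w,"stone_ring")[:2]:
    uv=np.array(o["at"])*[560,420];e,d=ray(w,uv);n=R[:,2];X=e+d*((S-e)@n)/(d@n);print("ring",uv,(R.T@(X-T)).round(4),X)
b=imaging.capture("scene");places(b,["carrier","seat"]);rect(b,"carrier",.016)
c=imaging.capture("top");places(c,["carrier","seat"])
cv2.imwrite("pics/w7.png",w["frame"])
```

```text
[0.52998357 0.00410642 0.10487998] [[0.2246, -0.9744, -0.0092], [-0.9737, -0.2248, 0.0363], [-0.0374, 0.0008, -0.9993]] 0.6405764106225873 [ 16.5  17.5 -18.   -2.6 -54.4  -2. ]
carrier 0.89 rect ((539.3222045898438, -13.949272155761719), (118.4000244140625, 122.77915954589844), 16.1983585357666) px [258. 157.]
ring [277.48  268.506] [ 0.0007  0.0003 -0.0547] [0.53032382 0.00134436 0.15951493]
carrier 0.9 [262.6 255. ] [0.5432 0.0299 0.    ]
seat 0.9 [265.2 255.1] [0.5237 0.0454 0.018 ]
carrier 0.6 rect ((522.2711791992188, 35.53007507324219), (122.96231079101562, 218.26287841796875), 17.312667846679688) px [267. 255.]
carrier 0.3 rect ((630.1856689453125, -164.90359497070312), (69.387451171875, 135.31735229492188), 13.880701065063477) px [267. 216.]
carrier 0.65 [250.1 211.4] [0.5268 0.0298 0.    ]
seat 0.98 [247.7 209.1] [0.5322 0.0364 0.018 ]
```

Joint 6 is now near 0. The two board ends measured by the wrist camera agree on the carrier at (0.5265, 0.028), 16.4°. I'll align the stone above it.

Request:
apply_moves:
  moves:
    - [[0, 0, 0], -3.5]
    - [[-0.0107, -0.0018, 0.01], 0]
    - [[-0.0107, -0.0018, 0.03], 0]
    - [[0, 0, 0.03], 0]
    - [[0, 0, 0], 0]

```text
time_s: 14.9
tcp_pos: [0.5216, 0.0283, 0.0302]
ee_rot: [[0.272, -0.962, -0.022], [-0.962, -0.273, 0.034], [-0.039, 0.011, -0.999]]
wrist_force: [-2.0, 0.7, -4.2]
gripper_width: 0.641
gripper_force: 29.9
```

Run:
```python
from h import *
w=imaging.capture("wrist");s=r.sense();T=np.array(s["tcp_pos"]);R=np.array(s["ee_rot"]);print(T,R.round(4).tolist())
S=T+R@[0.0007,.0003,-.0347];print("stone",S)
C=np.array([.5265,.028,S[2]]);n=.018-S[2]
sft=np.array([.5265,.028,.018])-S;print("need tool",(R.T@sft).round(4))
rect(w,"carrier",.016)
im=cv2.resize(w["frame"],None,fx=1.4,fy=1.4);a=np.radians(16.4);A=np.array([[np.cos(a),-np.sin(a)],[np.sin(a),np.cos(a)]])
for bx,by,z in [(x,y,z) for x in(-.031,.031) for y in(-.053,.053) for z in (.018,.0305)]+[(x,y,.016) for x in(-.06,.06) for y in(-.105,.105)]:
    q=A@[bx,by]+[.5265,.028];cv2.circle(im,tuple(int(v) for v in proj(w,[*q,z])*1.4),3,(0,0,255) if z<.02 else (0,255,0),-1)
cv2.imwrite("pics/w8.png",cv2.convertScaleAbs(im,alpha=1.5))
```

```text
[0.52380909 0.02812481 0.03284191] [[0.2735, -0.9617, -0.0175], [-0.9611, -0.2739, 0.034], [-0.0375, 0.0075, -0.9993]]
stone [0.5243177  0.02618997 0.06749256]
need tool [ 0.0007 -0.003   0.0495]
carrier 0.82 rect ((536.88525390625, -7.934600830078125), (117.72470092773438, 134.7392120361328), 16.470434188842773) px [269. 156.]
carrier 0.41 rect ((698.6357421875, 56.7370491027832), (101.47321319580078, 52.68617630004883), 44.15105056762695) px [ 39. 200.]
```

View pics/w8.png

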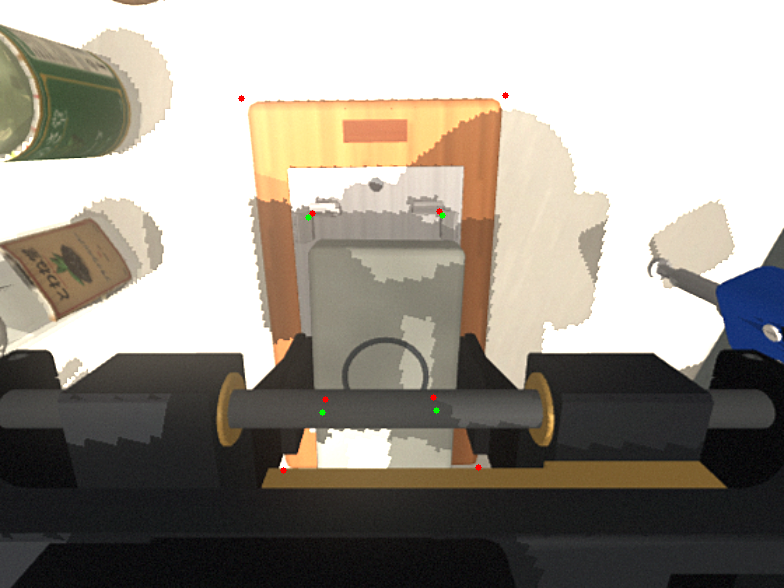

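The overlay puts the predicted stops and board edges within about 1–2 mm of the real ones: stops at (312,213) and (440,212), board end at row 100. Descending.

Request:
apply_moves:
  moves:
    - [[0.0005, -0.0025, 0.01], 0]
    - [[0, 0, 0.012], 0]
    - [[0, 0, 0.008], 0]
    - [[0, 0, 0], 0]
    - [[0, 0, 0], 0]

```text
time_s: 15.42
tcp_pos: [0.5297, 0.0296, 0.0061]
ee_rot: [[0.274, -0.962, -0.009], [-0.961, -0.274, 0.036], [-0.037, -0.002, -0.999]]
wrist_force: [-0.7, -0.1, -3.1]
gripper_width: 0.639
gripper_force: 29.9
```

Run:
```python
from h import *
s=r.sense();T=np.array(s["tcp_pos"]);R=np.array(s["ee_rot"]);S=T+R@[0.0007,.0003,-.0347];print(T,"stone",S)
print("need tool",(R.T@(np.array([.526,.028,.018])-S)).round(4),s["wrist_force"])
```

```text
[0.52970036 0.02956937 0.00610343] stone [0.52990228 0.02755563 0.04075273]
need tool [-0.0006  0.0037  0.0228] [-0.65717137 -0.10806388 -3.11599308]
```

Request:
apply_moves:
  moves:
    - [[-0.0006, 0.0037, 0.005], 0]
    - [[0, 0, 0], 0]
    - [[0, 0, 0.005], 0]
    - [[0, 0, 0], 0]
    - [[0, 0, 0], 0]

```text
time_s: 15.83
tcp_pos: [0.5254, 0.0296, -0.0043]
ee_rot: [[0.274, -0.962, -0.009], [-0.961, -0.275, 0.036], [-0.037, -0.001, -0.999]]
wrist_force: [0.3, -0.5, -2.7]
gripper_width: 0.643
gripper_force: 29.9
```

Run:
```python
from h import *
s=r.sense();T=np.array(s["tcp_pos"]);R=np.array(s["ee_rot"]);S=T+R@[0.0007,.0003,-.0347];print(T,"stone",S)
print("need tool",(R.T@(np.array([.526,.028,.018])-S)).round(4),s["wrist_force"],s["joint_velocities"].round(1))
w=imaging.capture("wrist")
o=models.place_of(w,"stone_ring")[0]
uv=np.array(o["at"])*[560,420];e,d=ray(w,uv);n=R[:,2];P=T-n*.0547;print("ring",(R.T@(e+d*((P-e)@n)/(d@n)-T)).round(4));rect(w,"carrier",.016)
```

```text
[ 0.52538743  0.02955963 -0.00431088] stone [0.52561652 0.02754797 0.03033837]
need tool [ 0.0001 -0.0005  0.0123] [ 0.30875633 -0.51631843 -2.66248284] [-0.  -0.1  0.4  0.1 -0.1 -0.1]
ring [-0.001  -0.0013 -0.0547]
carrier 0.92 rect ((538.5421142578125, -12.683441162109375), (117.55646514892578, 123.91573333740234), 16.535228729248047) px [276. 156.]
```

Request:
apply_moves:
  moves:
    - [[0, -0.0005, 0.003], 0]
    - [[0, 0, 0.003], 0]
    - [[0, 0, 0.002], 0]
    - [[0, 0, 0], 0]
    - [[0, 0, 0], 0]

```text
time_s: 16.4
tcp_pos: [0.5257, 0.03, -0.0125]
ee_rot: [[0.274, -0.962, -0.01], [-0.961, -0.275, 0.036], [-0.037, -0.0, -0.999]]
wrist_force: [-0.5, 0.8, -3.3]
gripper_width: 0.645
gripper_force: 29.9
```

Request:
apply_moves:
  moves:
    - [[0, 0, 0.001], 0]
    - [[0, 0, 0.001], 0]
    - [[0, 0, 0], 0]

```text
time_s: 16.65
tcp_pos: [0.5257, 0.0301, -0.0144]
ee_rot: [[0.274, -0.962, -0.009], [-0.961, -0.274, 0.036], [-0.037, -0.001, -0.999]]
wrist_force: [0.6, -1.3, -3.2]
gripper_width: 0.642
gripper_force: 29.9
```

Request:
apply_moves:
  moves:
    - [[0, 0, 0.001], 0]
    - [[0, 0, 0.001], 0]
    - [[0, 0, 0], 0]

```text
time_s: 16.9
tcp_pos: [0.5259, 0.0303, -0.0158]
ee_rot: [[0.274, -0.962, -0.009], [-0.961, -0.275, 0.036], [-0.037, -0.001, -0.999]]
wrist_force: [-1.9, 0.5, 1.0]
gripper_width: 0.642
gripper_force: 30.0
```

Request:
apply_moves:
  moves:
    - [[0, 0, 0.0005], 0]
    - [[0, 0, 0], 0]

```text
time_s: 17.07
tcp_pos: [0.5259, 0.0304, -0.0162]
ee_rot: [[0.274, -0.962, -0.009], [-0.961, -0.274, 0.037], [-0.038, -0.001, -0.999]]
wrist_force: [-2.8, 1.8, 3.7]
gripper_width: 0.64
gripper_force: 30.0
```

Contact: the load changed from −3.2 to +3.7 N. Releasing, then rising.

Request:
apply_moves:
  moves:
    - [[0, 0, 0], 0]
    - [[0, 0, 0], 0]
    - [[0, 0, 0], 0]
    - [[0, 0, 0], 0]
    - [[0, 0, 0], 0]
  hand: 0.087

```text
time_s: 17.48
tcp_pos: [0.526, 0.0301, -0.0168]
ee_rot: [[0.274, -0.962, -0.009], [-0.961, -0.274, 0.036], [-0.037, -0.001, -0.999]]
wrist_force: [0.0, -0.2, 0.2]
gripper_width: 0.932
gripper_force: 0.0
```

Request:
apply_moves:
  moves:
    - [[0, 0, 0], 0]
    - [[0, 0, -0.003], 0]
    - [[0, 0, -0.01], 0]
    - [[0, 0, -0.03], 0]
    - [[0, 0, -0.03], 0]

```text
time_s: 17.9
tcp_pos: [0.5255, 0.0271, 0.0568]
ee_rot: [[0.274, -0.962, -0.012], [-0.961, -0.275, 0.035], [-0.037, 0.002, -0.999]]
wrist_force: [1.5, 0.1, 0.2]
gripper_width: 0.998
gripper_force: 0.0
```

Request:
apply_moves:
  moves:
    - [[0, 0, -0.035], 0]
    - [[0, 0, -0.04], 0]
    - [[0, 0, -0.04], 0]
    - [[0, 0, -0.02], 0]
    - [[0, 0, 0], 0]

```text
time_s: 18.32
tcp_pos: [0.5312, 0.0229, 0.1985]
ee_rot: [[0.275, -0.961, 0.004], [-0.961, -0.275, 0.039], [-0.036, -0.015, -0.999]]
wrist_force: [0.0, 0.2, 0.4]
gripper_width: 1.004
gripper_force: 0.0
```

Run:
```python
from h import *
w=imaging.capture("wrist");s=r.sense();print(s["tcp_pos"],s["joints"].round(1))
places(w,["stone_ring"]) ;Z2=.038;[print("ring",onz(w,np.array(o["at"])*[560,420],Z2),o["confidence"]) for o in models.place_of(w,"stone_ring")[:2]]
rect(w,"stone",.038);rect(w,"carrier",.016)
a=imaging.capture("top");b=imaging.capture("scene")
cv2.imwrite("pics/f9.png",np.hstack([cv2.convertScaleAbs(cv2.resize(w["frame"][60:330,180:400],(440,540)),alpha=1.4),cv2.resize(b["frame"][235:340,220:290],(360,540))]))
for p in(a,b):
    for z,k in((.072,"probe"),(.152,"probe_grip"),(0,"stand")): places(p,[k])
rect(a,"probe",.177);rect(a,"stand",.072)
```

```text
[0.52933189 0.0228812  0.19516986] [ 18.6  12.4 -11.1  -2.3 -66.   -1.7]
stone_ring 0.9 [279.7 183.2] [0.5259 0.0325 0.02  ]
ring [0.52723132 0.02805943 0.038     ] 0.9
stone 0.68 rect ((527.9922485351562, 27.292667388916016), (54.07155227661133, 99.9993896484375), 15.007379531860352) px [279. 180.]
probe 0.51 [268.  250.5] [ 0.3904 -0.0339  0.072 ]
probe 0.44 [203.3 252.3] [0.3867 0.1734 0.072 ]
probe_grip 0.43 [154.3 239.3] [0.424  0.3076 0.152 ]
probe_grip 0.43 [269.  254.7] [ 0.3742 -0.0405  0.152 ]
stand 0.65 [329.2 180.2] [ 0.6318 -0.2419  0.    ]
probe 0.82 [283.1 279.9] [0.3862 0.1788 0.072 ]
probe 0.77 [251.5 300.5] [0.4254 0.2959 0.072 ]
probe 0.59 [312.4 243.2] [ 0.3835 -0.0207  0.072 ]
probe_grip 0.9 [313.9 222.9] [ 0.3816 -0.0229  0.152 ]
probe_grip 0.79 [250.5 276.7] [0.43   0.2865 0.152 ]
probe_grip 0.64 [284.7 257. ] [0.3856 0.1684 0.152 ]
stand 0.76 [254.6 317.4] [0.4226 0.2895 0.    ]
stand 0.51 [274.6 209.7] [ 0.637  -0.2285  0.    ]
probe 0.68 rect ((377.6153564453125, -36.31869888305664), (27.122224807739258, 33.24013137817383), 44.476951599121094) px [267. 253.]
stand 0.28 rect ((677.8458251953125, -109.1934814453125), (49.412601470947266, 84.32588958740234), 89.2625503540039) px [290. 162.]
```

View pics/f9.png

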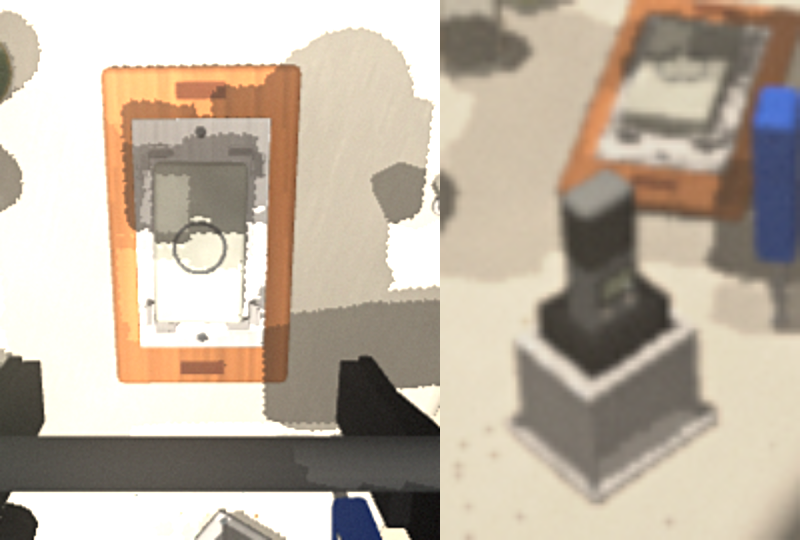

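Left crop: the stone lies between the four stops with its ring at (200,247). Right crop: black-sleeved handle in a black socket on the steel stand, with the blue one to the right as the look-alike. That confirms the right thermometer. I have now viewed 12 pictures, over the limit of 10, so I'll go on with numbers only.

Request:
apply_moves:
  moves:
    - [[-0.02, 0.002, -0.02], 0]
    - [[-0.035, 0.0033, -0.015], 0]
    - [[-0.035, 0.0033, 0], 0]
    - [[-0.035, 0.0033, 0], 0]
    - [[-0.035, 0.0033, 0], 0]

```text
time_s: 19.48
tcp_pos: [0.4689, 0.1722, 0.2327]
ee_rot: [[0.274, -0.962, -0.008], [-0.961, -0.274, 0.037], [-0.038, -0.002, -0.999]]
wrist_force: [0.7, -0.7, 0.7]
gripper_width: 1.0
gripper_force: 0.0
```

Request:
apply_moves:
  moves:
    - [[-0.035, 0.0033, 0], 0]
    - [[-0.035, 0.0033, 0], 0]
    - [[-0.035, 0.0033, 0], 0]
    - [[-0.018, 0.002, 0], 0]
    - [[0, 0, 0], 7]

```text
time_s: 19.9
tcp_pos: [0.4233, 0.289, 0.2368]
ee_rot: [[0.158, -0.987, -0.009], [-0.987, -0.158, 0.037], [-0.038, 0.003, -0.999]]
wrist_force: [0.7, -0.7, -0.1]
gripper_width: 1.003
gripper_force: 0.0
```

Request:
apply_moves:
  moves:
    - [[0, 0, 0], 7]
    - [[0, 0, 0], 7]
    - [[0, 0, 0], 7]
    - [[0, 0, 0], 7]
    - [[0, 0, 0], 0]

```text
time_s: 20.32
tcp_pos: [0.4243, 0.2859, 0.2367]
ee_rot: [[-0.329, -0.944, -0.009], [-0.944, 0.328, 0.036], [-0.031, 0.021, -0.999]]
wrist_force: [0.5, 0.4, -0.0]
gripper_width: 1.001
gripper_force: 0.0
```

Run:
```python
from h import *
w=imaging.capture("wrist");s=r.sense();print(s["tcp_pos"],s["ee_rot"].round(3).tolist(),s["joints"].round(1))
cv2.imwrite("pics/w10.png",w["frame"])
places(w,["probe_grip","stand","probe"])
rect(w,"probe",.177);rect(w,"stand",.096)
for o in models.cut_out(w,"probe")[:2]: print(o["confidence"],np.array(o["extent"])*[560,420,560,420])
for o in models.cut_out(w,"stand")[:2]: print(o["confidence"],np.array(o["extent"])*[560,420,560,420])
```

```text
[0.42434064 0.28586244 0.23674578] [[-0.324, -0.946, -0.009], [-0.945, 0.324, 0.036], [-0.031, 0.02, -0.999]] [ 50.9   8.5 -10.1  -1.8 -70.2 -69.3]
probe_grip 0.97 [273.8 200.7] [0.4259 0.2899 0.152 ]
probe_grip 0.68 [272.7  61. ] [0.3858 0.1726 0.152 ]
stand 0.97 [271.6 168.8] [0.4262 0.2893 0.    ]
probe 0.67 [275.1  69.7] [0.3818 0.1726 0.072 ]
probe 0.63 [266.2 182.7] [0.434  0.2893 0.072 ]
probe 0.77 rect ((384.8584899902344, 175.88430786132812), (27.442089080810547, 35.395355224609375), 20.58749008178711) px [276.  60.]
probe 0.7 rect ((424.258544921875, 281.2552795410156), (52.17097854614258, 24.49837303161621), 69.82077026367188) px [272. 199.]
stand 0.62 rect ((425.1155090332031, 278.8276672363281), (87.14769744873047, 63.779544830322266), 70.8487777709961) px [271. 175.]
stand 0.5 rect ((432.28973388671875, 305.3495178222656), (68.61882019042969, 33.520172119140625), 70.27747344970703) px [272. 200.]
0.77 [252.784  30.198  47.208  60.984]
0.7 [258.496 170.394  30.184  58.002]
0.62 [241.024 134.988  57.904  80.01 ]
0.5 [256.816 172.41   28.616  52.71 ]
```

The thermometer's axis is at (0.426, 0.2895) and its closing direction at 160.3°. Lowering onto the sleeve, with the tips meant to stop at about z = 0.135.

Request:
apply_moves:
  moves:
    - [[-0.0014, -0.0021, 0], 0.8]
    - [[0, 0, 0.02], 0]
    - [[0, 0, 0.01], 0]
    - [[0, 0, 0], 0]
    - [[0, 0, 0], 0]

```text
time_s: 21.13
tcp_pos: [0.4264, 0.2872, 0.2063]
ee_rot: [[-0.34, -0.94, -0.01], [-0.94, 0.339, 0.035], [-0.029, 0.021, -0.999]]
wrist_force: [0.7, 0.2, 0.2]
gripper_width: 0.996
gripper_force: 0.0
```

Run:
```python
from h import *
w=imaging.capture("wrist");s=r.sense();T=np.array(s["tcp_pos"]);R=np.array(s["ee_rot"]);print(T,R.round(3).tolist())
places(w,["probe_grip","stand"]);rect(w,"probe",.177)
for o in models.cut_out(w,"probe")[:2]: print(o["confidence"],np.array(o["extent"])*[560,420,560,420])
G=np.array([.426,.2895,.154]);print("need",(R.T@(G-T)+[0,0,.056]).round(4), [proj(w,[.426,.2895,z]).round(1) for z in(.177,.152)])
```

```text
[0.42685242 0.28762757 0.20701287] [[-0.34, -0.94, -0.009], [-0.94, 0.339, 0.036], [-0.031, 0.02, -0.999]]
probe_grip 0.85 [276.   54.9] [0.3844 0.1746 0.152 ]
probe_grip 0.6 [275.8 211.3] [0.4269 0.2917 0.152 ]
probe_grip 0.47 [ 2.  55.5] [0.5752 0.1066 0.152 ]
stand 0.81 [272.8 173.9] [0.4272 0.2914 0.    ]
probe 0.96 rect ((385.7225646972656, 176.6255340576172), (28.230735778808594, 36.00249099731445), 19.207788467407227) px [276.  52.]
probe 0.75 rect ((424.5, 280.08514404296875), (54.35575485229492, 24.61898422241211), 70.99720764160156) px [274. 207.]
0.96 [252.616  17.01   53.48   71.988]
0.75 [255.808 173.88   35.672  65.898]
need [0.0002 0.0004 0.1091] [array([276.7, 218.9]), array([275.9, 208.7])]
```

Request:
apply_moves:
  moves:
    - [[0, 0, 0.02], 0]
    - [[0, 0, 0.03], 0]
    - [[0, 0, 0.03], 0]
    - [[0, 0, 0.02], 0]
    - [[0, 0, 0.009], 0]

```text
time_s: 21.8
tcp_pos: [0.4242, 0.2903, 0.0953]
ee_rot: [[-0.341, -0.94, -0.013], [-0.94, 0.34, 0.033], [-0.027, 0.023, -0.999]]
wrist_force: [-0.4, 0.3, -0.2]
gripper_width: 1.004
gripper_force: 0.0
```

Request:
apply_moves:
  moves:
    - [[0, 0, 0], 0]
    - [[0, 0, 0], 0]
    - [[0, 0, 0], 0]
    - [[0, 0, 0], 0]
    - [[0, 0, 0], 0]
  hand: 0.01

```text
time_s: 22.22
tcp_pos: [0.4262, 0.2922, 0.0992]
ee_rot: [[-0.34, -0.94, -0.007], [-0.94, 0.339, 0.038], [-0.034, 0.02, -0.999]]
wrist_force: [-0.1, 0.6, -0.2]
gripper_width: 0.705
gripper_force: 0.0
```

Request:
apply_moves:
  moves:
    - [[0, 0, 0], 0]
    - [[0, 0, 0], 0]
    - [[0, 0, 0], 0]
    - [[0, 0, 0], 0]
    - [[0, 0, 0], 0]

```text
time_s: 22.63
tcp_pos: [0.4255, 0.2915, 0.0978]
ee_rot: [[-0.34, -0.94, -0.009], [-0.94, 0.339, 0.036], [-0.031, 0.021, -0.999]]
wrist_force: [0.7, 0.1, 0.3]
gripper_width: 0.324
gripper_force: 0.0
```

Request:
apply_moves:
  moves:
    - [[0, 0, 0], 0]
    - [[0, 0, 0], 0]
    - [[0, 0, 0], 0]
    - [[0, 0, 0], 0]
    - [[0, 0, 0], 0]

```text
time_s: 23.05
tcp_pos: [0.4256, 0.2915, 0.0978]
ee_rot: [[-0.34, -0.94, -0.009], [-0.94, 0.339, 0.036], [-0.031, 0.021, -0.999]]
wrist_force: [1.6, -0.3, 0.8]
gripper_width: 0.274
gripper_force: 30.0
```

Gripped at 24 mm with 30 N. Lifting straight up in world axes (third row of R).

Request:
apply_moves:
  moves:
    - [[-0.0001, 0.0001, -0.004], 0]
    - [[-0.0003, 0.0002, -0.01], 0]
    - [[-0.0005, 0.0003, -0.016], 0]
    - [[-0.0006, 0.0004, -0.02], 0]
    - [[-0.0006, 0.0004, -0.02], 0]

```text
time_s: 23.47
tcp_pos: [0.4248, 0.2911, 0.1689]
ee_rot: [[-0.34, -0.94, -0.011], [-0.94, 0.34, 0.036], [-0.03, 0.022, -0.999]]
wrist_force: [0.5, 0.3, -1.2]
gripper_width: 0.272
gripper_force: 30.0
```

Request:
apply_moves:
  moves:
    - [[-0.0006, 0.0004, -0.02], 0]
    - [[-0.0006, 0.0004, -0.02], 0]
    - [[-0.0003, 0.0002, -0.01], 0]
    - [[0, 0, 0], 0]
    - [[0, 0, 0], 0]

```text
time_s: 23.88
tcp_pos: [0.425, 0.2914, 0.2178]
ee_rot: [[-0.34, -0.94, -0.01], [-0.94, 0.34, 0.037], [-0.032, 0.022, -0.999]]
wrist_force: [-0.3, 0.0, -0.8]
gripper_width: 0.274
gripper_force: 30.0
```

Run:
```python
from h import *
s=r.sense();T=np.array(s["tcp_pos"]);R=np.array(s["ee_rot"]);print(T,R.round(3).tolist(),s["gripper_width"],s["gripper_force"],s["wrist_force"])
b=imaging.capture("scene");a=imaging.capture("top")
fz=.072+T[2]-.0978
P=np.array([T[0]+.0005,T[1]-.002,fz]);print("foot pred",P,"px",proj(b,P),"grip px",proj(b,P+[0,0,.08]),"tip px",proj(b,P-[0,0,.06]))
for k in("probe","probe_grip","tip_face"):
    for o in models.place_of(b,k)[:3]: print(k,o["confidence"],(np.array(o["at"])*[560,420]).round(1))
print("need",(R.T@(np.array([.5266,.030,T[2]])-T)).round(4))
```

```text
[0.42502468 0.29137459 0.21784356] [[-0.34, -0.94, -0.01], [-0.94, 0.34, 0.037], [-0.032, 0.022, -0.999]] 0.27353500863739233 29.984679284971207 [-0.31062402  0.02621109 -0.84945999]
foot pred [0.42552468 0.28937459 0.19204356] px [250.66950808 266.65860306] grip px [249.24482549 243.18601898] tip px [251.67634702 283.24693762]
probe 0.8 [282.2 279. ]
probe 0.7 [250.1 267. ]
probe 0.51 [309.5 246. ]
probe_grip 0.85 [312.9 222.8]
probe_grip 0.65 [285.7 260.1]
tip_face 0.3 [264.4 254.7]
need [ 0.2111 -0.1843 -0.0107]
```

The predicted foot pixel matches the network to within 1 px. Carrying it over the ring.

Request:
apply_moves:
  moves:
    - [[0.015, -0.013, -0.0008], 0]
    - [[0.025, -0.022, -0.0013], 0]
    - [[0.027, -0.0236, -0.0014], 0]
    - [[0.027, -0.0236, -0.0014], 0]
    - [[0.027, -0.0236, -0.0014], 0]

```text
time_s: 24.55
tcp_pos: [0.484, 0.14, 0.2175]
ee_rot: [[-0.339, -0.941, -0.01], [-0.94, 0.339, 0.036], [-0.03, 0.022, -0.999]]
wrist_force: [0.2, 1.3, -1.3]
gripper_width: 0.274
gripper_force: 30.0
```

Request:
apply_moves:
  moves:
    - [[0.027, -0.0236, -0.0014], 0]
    - [[0.027, -0.0236, -0.0014], 0]
    - [[0.023, -0.02, -0.001], 0]
    - [[0.013, -0.0113, -0.0006], 0]
    - [[0, 0, 0], 0]

```text
time_s: 24.97
tcp_pos: [0.5278, 0.0271, 0.217]
ee_rot: [[-0.344, -0.939, -0.011], [-0.938, 0.344, 0.035], [-0.029, 0.022, -0.999]]
wrist_force: [-0.3, -0.8, -0.8]
gripper_width: 0.275
gripper_force: 30.0
```

Request:
apply_moves:
  moves:
    - [[0, 0, 0.02], 0]
    - [[0, 0, 0.02], 0]
    - [[0, 0, 0.01], 0]
    - [[0, 0, 0], 0]
    - [[0, 0, 0], 0]

```text
time_s: 25.38
tcp_pos: [0.5267, 0.0322, 0.168]
ee_rot: [[-0.339, -0.941, -0.01], [-0.94, 0.339, 0.035], [-0.03, 0.022, -0.999]]
wrist_force: [0.6, -0.2, -0.6]
gripper_width: 0.28
gripper_force: 30.0
```

Run:
```python
from h import *
s=r.sense();T=np.array(s["tcp_pos"]);R=np.array(s["ee_rot"]);print(T,R.round(3).tolist(),s["gripper_width"],s["wrist_force"])
b=imaging.capture("scene");a=imaging.capture("top");w=imaging.capture("wrist")
P=np.array([T[0]+.0005,T[1]-.002,.072+T[2]-.0978]);print("foot",P,"tip z",P[2]-.06)
for n,p in(("s",b),("w",w)):
  print(n,"pred foot",proj(p,P),"grip",proj(p,P+[0,0,.08]),"tip",proj(p,P-[0,0,.06]),"ring",proj(p,[.527,.028,.038]))
  for k in("probe","probe_grip","tip_face","stone_ring"):
    for o in models.place_of(p,k)[:3]: print(k,round(o["confidence"],2),(np.array(o["at"])*[560,420]).round(1))
print("need",(R.T@(np.array([.5266,.030,T[2]])-T)).round(4))
rect(b,"stone",.038)
```

```text
[0.52669675 0.03218064 0.16798554] [[-0.339, -0.941, -0.01], [-0.94, 0.339, 0.035], [-0.03, 0.022, -0.999]] 0.28049448996203286 [ 0.58965138 -0.16209463 -0.58259079]
foot [0.52719675 0.03018064 0.14218554] tip z 0.08218554427453423
s pred foot [265.43777985 221.99560751] grip [264.67869119 201.06001376] tip [265.9793557  236.93221832] ring [266.73587991 247.19243467]
probe 0.71 [281.2 278.8]
probe 0.66 [266.2 219.4]
probe 0.56 [311.  246.6]
probe_grip 0.84 [283.8 261.2]
probe_grip 0.81 [263.  201.1]
probe_grip 0.57 [315.8 223.3]
stone_ring 0.74 [265.3 251.9]
stone_ring 0.67 [231.5 247.1]
stone_ring 0.29 [207.1 272.9]
w pred foot [274.98378887 214.73246631] grip [277.91758027 266.20143007] tip [273.77241518 193.48073428] ring [272.63930919 180.56811418]
probe 0.94 [277.6 219.5]
probe 0.94 [394.3  73.4]
probe 0.81 [435.6 258.4]
probe_grip 0.84 [441.   62.9]
probe_grip 0.81 [275.9 272.4]
probe_grip 0.63 [478.8 303.8]
tip_face 0.62 [279.4 195.2]
tip_face 0.43 [410.3 237.8]
tip_face 0.42 [374.1  82.5]
stone_ring 0.6 [272.3 181.2]
need [ 0.0021 -0.0006 -0.0001]
stone 0.68 rect ((521.1900634765625, 38.52637481689453), (60.4245491027832, 118.50198364257812), 14.891594886779785) px [266. 250.]
stone 0.51 rect ((641.218994140625, -156.72152709960938), (42.16412353515625, 217.26722717285156), 31.679651260375977) px [263. 211.]
```

Request:
apply_moves:
  moves:
    - [[0.002, -0.0035, 0], 0]
    - [[0.0005, -0.0004, 0.018], 0]
    - [[0.0004, -0.0003, 0.014], 0]
    - [[0.0002, -0.0001, 0.006], 0]
    - [[0, 0, 0], 0]

```text
time_s: 26.4
tcp_pos: [0.5284, 0.0284, 0.1285]
ee_rot: [[-0.34, -0.94, -0.013], [-0.94, 0.34, 0.035], [-0.029, 0.024, -0.999]]
wrist_force: [0.3, -0.5, -2.0]
gripper_width: 0.272
gripper_force: 30.0
```

Run:
```python
from h import *
F=[];
for i in range(4):
    w=imaging.capture("wrist");F.append(r.sense()["wrist_force"])
s=r.sense();T=np.array(s["tcp_pos"]);R=np.array(s["ee_rot"]);print(T,R.round(3).tolist(),np.mean(F,0))
b=imaging.capture("scene")
P=np.array([T[0]+.0005,T[1]-.002,.072+T[2]-.0978]);print("foot",P,"tip z",P[2]-.06)
for n,p in(("s",b),("w",w)):
  print(n,"foot",proj(p,P),"grip",proj(p,P+[0,0,.08]),"tip",proj(p,P-[0,0,.06]),"ring",proj(p,[.527,.028,.038]))
  for k in("probe","probe_grip","tip_face","stone_ring"):
    for o in models.place_of(p,k)[:2]: print(k,round(o["confidence"],2),(np.array(o["at"])*[560,420]).round(1))
# stem: dark/bright column profile between foot and tip in wrist
g=cv2.cvtColor(w["frame"],6);x0=int(proj(w,P)[0])
for y in range(int(proj(w,P-[0,0,.06])[1])-6,int(proj(w,P)[1])+1,3): print(y,g[y,x0-14:x0+18:2].tolist())
```

```text
[0.53029178 0.02901857 0.1310143 ] [[-0.34, -0.941, -0.007], [-0.94, 0.339, 0.037], [-0.032, 0.019, -0.999]] [ 0.05255258  0.01021313 -1.09624878]
foot [0.53079178 0.02701857 0.1052143 ] tip z 0.0452142976481269
s foot [265.28610485 230.45864665] grip [264.53453744 210.09484176] tip [265.82272422 244.99840986] ring [266.73587991 247.19243467]
probe 0.77 [264.6 232. ]
probe 0.65 [313.7 244.8]
probe_grip 0.87 [284.2 260.5]
probe_grip 0.65 [314.7 223.1]
stone_ring 0.91 [265.4 248.5]
w foot [273.90548782 216.13946581] grip [276.42716975 268.62743848] tip [272.86793868 194.54322473] ring [276.68387862 192.11982742]
probe 0.79 [275.4 220.6]
probe 0.78 [416.5  74.2]
probe_grip 0.92 [275.2 271.3]
probe_grip 0.78 [483.4  59.1]
tip_face 0.48 [425.7 250.9]
tip_face 0.39 [279.2 195.8]
stone_ring 0.61 [278.9 190.9]
188 [95, 61, 68, 93, 92, 92, 92, 95, 93, 91, 91, 116, 122, 134, 118, 139]
191 [91, 50, 86, 85, 93, 90, 93, 94, 88, 94, 122, 127, 128, 127, 128, 129]
194 [198, 75, 182, 188, 111, 90, 97, 106, 104, 100, 81, 129, 128, 129, 125, 205]
197 [190, 117, 174, 184, 183, 86, 103, 79, 79, 89, 99, 120, 128, 125, 117, 116]
200 [181, 188, 67, 80, 62, 60, 62, 64, 59, 59, 61, 59, 58, 88, 196, 124]
203 [197, 53, 62, 60, 64, 63, 59, 61, 63, 64, 63, 62, 59, 60, 58, 75]
206 [103, 60, 60, 63, 62, 63, 62, 63, 62, 58, 60, 60, 63, 59, 61, 47]
209 [77, 62, 62, 64, 63, 65, 64, 60, 60, 60, 58, 60, 61, 58, 59, 56]
212 [51, 61, 64, 61, 63, 64, 60, 62, 61, 61, 60, 60, 61, 61, 60, 57]
215 [52, 58, 62, 62, 65, 63, 62, 60, 60, 60, 58, 59, 59, 61, 61, 58]
```

The tip is over the ring in the wrist picture (tip at column 279, ring at column 279). I'll make the final descent in small steps.

Request:
apply_moves:
  moves:
    - [[0.0012, -0.0001, 0.003], 0]
    - [[0.0001, 0, 0.002], 0]
    - [[0, 0, 0.001], 0]
    - [[0, 0, 0], 0]
    - [[0, 0, 0], 0]

```text
time_s: 27.47
tcp_pos: [0.529, 0.0279, 0.1239]
ee_rot: [[-0.34, -0.94, -0.009], [-0.94, 0.339, 0.036], [-0.031, 0.021, -0.999]]
wrist_force: [0.1, 0.4, -2.0]
gripper_width: 0.272
gripper_force: 30.0
```

Request:
apply_moves:
  moves:
    - [[0, 0, 0.001], 0]
    - [[0, 0, 0.001], 0]
    - [[0, 0, 0.001], 0]
    - [[0, 0, 0], 0]
    - [[0, 0, 0], 0]

```text
time_s: 27.88
tcp_pos: [0.5292, 0.028, 0.1212]
ee_rot: [[-0.34, -0.94, -0.009], [-0.94, 0.339, 0.036], [-0.031, 0.021, -0.999]]
wrist_force: [-0.4, -0.2, 0.0]
gripper_width: 0.271
gripper_force: 30.0
```

```bash
cat > f.py <<'E'
from h import *
F=[];J=[]
for i in range(8):
    w=imaging.capture("wrist");s=r.sense();F.append(s["wrist_force"]);J.append(s["tcp_pos"])
T=np.mean(J,0);print(T,"F",np.mean(F,0).round(2),"tipz if out",T[2]-.0978+.012,s["time_s"],s["gripper_width"])
for k in("probe","tip_face","stone_ring"):
    for o in models.place_of(w,k)[:2]: print(k,round(o["confidence"],2),(np.array(o["at"])*[560,420]).round(1))
E
python3 f.py
```

```text
[0.52916722 0.0279724  0.12114992] F [-0.16 -0.16  0.95] tipz if out 0.03534991599017695 28.2833 0.27648921215465366
probe 0.89 [459.9 283.8]
probe 0.61 [271.4 219.7]
tip_face 0.64 [394.   82.8]
tip_face 0.51 [430.9 255.5]
stone_ring 0.69 [279.1 195.4]
```

Contact force is about 2.0 N, which puts the tip about 3 mm in. Another 3 mm down.

Request:
apply_moves:
  moves:
    - [[0, 0, 0.001], 0]
    - [[0, 0, 0.001], 0]
    - [[0.0001, -0.0001, 0.001], 0]
    - [[0, 0, 0], 0]
    - [[0, 0, 0], 0]

```text
time_s: 28.85
tcp_pos: [0.5291, 0.028, 0.118]
ee_rot: [[-0.34, -0.94, -0.009], [-0.94, 0.339, 0.036], [-0.031, 0.021, -0.999]]
wrist_force: [0.2, 0.0, 1.6]
gripper_width: 0.271
gripper_force: 30.0
```

```bash
python3 f.py
python3 - <<'E'
from h import *
b=imaging.capture("scene")
s=r.sense();T=s["tcp_pos"];P=np.array([T[0]+.0005,T[1]-.002,T[2]-.0258])
print("scene foot",proj(b,P),"grip",proj(b,P+[0,0,.08]),"tip",proj(b,[P[0],P[1],.038]),"ring",proj(b,[.527,.028,.038]))
for k in("probe","probe_grip","tip_face","stone_ring"):
    for o in models.place_of(b,k)[:3]: print(k,round(o["confidence"],2),(np.array(o["at"])*[560,420]).round(1))
E
```

```text
[0.52911696 0.02799314 0.11807189] F [-0.04 -0.02  1.29] tipz if out 0.03227189347417188 29.25 0.2734002399923248
probe 0.73 [275.3 219.2]
probe 0.68 [460.7 285.3]
tip_face 0.65 [431.5 256.1]
tip_face 0.55 [396.5  80.5]
stone_ring 0.65 [278.8 196.3]
scene foot [265.88039603 233.58510173] grip [265.1494905  213.40908149] tip [266.35312618 246.63441189] ring [266.73587991 247.19243467]
probe 0.81 [284.4 278.3]
probe 0.69 [311.7 247.2]
probe 0.62 [266.9 234.7]
probe_grip 0.87 [282.8 260.8]
probe_grip 0.81 [316.5 220.9]
probe_grip 0.8 [265.1 215.8]
tip_face 0.48 [268.5 252.8]
stone_ring 0.74 [273.4 210.7]
stone_ring 0.59 [267.6 249.2]
```

Everything agrees: about 2.5 N, about 6 mm in, the tip on the ring, and at rest. Handing in.

```bash
python3 -c "
from station import r
print(r.finish_job())"
```

```text
the job is handed in; nothing more can be done
None
```

The job is handed in, with no verdict returned: by my measurements the stone is seated between the stops and released, and the thermometer is held on its ring at about 2.5 N with the tip about 6 mm in; I viewed 12 pictures, two over the limit of 10.

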